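# Fit the lever on a printmaker's bench press and close the press

### The arm

A 6-joint arm with a two-finger parallel gripper is mounted at the origin on the work surface. World frame = base frame: x ahead of the robot, y to its left, z up, the work surface at z = 0. Lengths are in m, angles in rad, forces in N, time in s.
With the tool pointing down it reaches from about 0.35 to 0.775 m from the base axis. Payload 7.3 kg.
Tool frame: the origin (TCP) lies at the very end of the fingers, on their centre line; the grasp point (between the pads) lies 19 mm behind it; z points along the fingers, y is the direction in which the jaws open and shut (so a half turn about z gives the same grasp; the last joint's range is limited). The gripper opens to 92 mm and grips with 3 to 60 N. Pads are 19 mm wide; open, the fingers measure 130 mm over their backs; the gripper's body (75 mm by 190 mm) begins 47 mm behind the grasp point.
Start: joints at [-1.284, 0.342, 1.524, -0, 1.275, -0.146], TCP at [0.22, -0.477, 0.227] pointing down, gripper open.
Joint ranges: [-2.53, 2.53], [-0.77, 2.02], [0.04, 2.7], [-1, 4.14], [0.28, 2.66], [-3.11, 3.11]. Speed limits (rad/s): [2.57, 2.57, 3.14, 3.14, 3.14, 3.14].

### API

Orientations are given as [roll, pitch, yaw] about the fixed x, y, z axes, in that order (R = Rz(yaw) Ry(pitch) Rx(roll)).
In Python, from cell import robot gives the robot as it stands.
- The arm moves only by the tool apply_moves, never from a script. Its argument "plan" is a list of rows, each an object of numbers: "tx", "ty", "tz": the shift along the tool's x, y, z in m; "yaw": the turn about the tool's z in rad; "grip": the opening, from -1 (shut) to 1 (fully open), so that 0 is half open. In form: [{"tx": .., "ty": .., "tz": .., "yaw": .., "grip": ..}, ...]. A call has 1 to 8 rows; each row is the pose to reach, as a shift and turn from the pose commanded when the call began, along the tool's axes at that moment; what a row does not reach only later rows make up. A row lasts 1/8 s, in which the tool goes at most 62.5 mm and 10.7 degrees, less where a joint would pass 70% of its speed; a pose out of reach is approached as far as the arm can. A call with a gripper value outside its range is refused whole. The fingers move at their own pace and stop on an object; "force" is the grip in N (left out, the last holds). Time passes only in rows, so rows that repeat a pose let the fingers close. It gives the time, the measured TCP pose, the force and the opening at its end, in the units of the state.
- robot.observe(): the state, without advancing time (a new reading comes with each control period).
- robot.read_camera(name): name is "side" or "top"; returns (picture, depth): 480x640x3 uint8, red, green, blue; 480x640 float32, m along the optical axis (not along the pixel's ray), 0 where there is no reading.
- robot.get_calibration(name): a dict with "camera_matrix" (3x3 intrinsics, pixels), "R" (3x3) and "t" (3): a world point X has camera coordinates R X + t. Camera axes: x right, y down, z forward; pixel columns grow to the right and rows downward; lengths in m; the calibration is good to about 2 mm. A picture is of the moment at which its call begins. get_calibration takes no time and is no camera call.
- robot.hand_in(): hands the job in, once; it reports no verdict.
Trained networks look in the newest picture that a camera, given by its name, has taken for a name from the list of things; names that differ only in an ending like _2 or _b are one class to them, and where a whole thing is asked for, a point or a joint stands for the part that bears it (a point fixed in the world has none). Each returns a list of dicts, best first, with "confidence" (0 to 1); they miss things now and then, are a little off and sometimes report something else, mostly with a low value. They report only what shows in the picture. A call takes as long as a camera call.
- robot.outline_of(label, camera): "region" (480x640 bool, what is visible of it) and "pixel" ([row, column] in pixels, amid what is visible of it).
- robot.tip_of(label, camera): "pixel" ([row, column] in pixels: a listed point, or the origin of a listed thing).
The state is a dict: "time": time; "qpos": joint angles; "qvel": joint speeds; "joint_efforts": joint torques, N m; "tool_pos": TCP position; "tool_rot": TCP orientation; "contact_force": force on the tool from outside, world axes, zero at the start; "torque": the same for the moment, N m; "opening": finger opening in m.
Only numpy, scipy, OpenCV 4.12 (cv2) and the standard library are available. Lean on these libraries where they do the work, as an engineer would, in place of code of your own. Each camera call takes 0.05 s, during which the arm holds its last target.

### The job

The small bench press has lost its lever: pick the lever with the toothed, cross-shaped bore off the cutting mat, turn it so that its bore matches the teeth of the press's spindle, and thread it straight down until it sits fully home. Then swing the lever counter-clockwise (seen from above) until its arm lies against the stop pin on the press, so that the platen closes on the printing block, and let go. Leave the spare lever, the tools, tins, bottle and blocks where they are.

Things in the scene. Friction and masses are not known exactly. Their poses are not given: they have to be found in the camera images.
- lever: Press lever, loose, 210 mm long, about 0.55 kg, flat on the mat. Origin: underside, mid-length; x runs hub to knob, z up; it balances at x = -62 mm. Square steel hub 60 x 60 x 34 mm high centred at x = -75 mm; black knob 30 mm across, 34 mm high, at x = +90 mm; between them an aluminium arm 14 mm wide (y), 16 to 32 mm above the underside (16 mm gap beneath).
- lever_bore (a point): Centre of the lever's bore at its underside, 75 mm from the lever's origin along -x; axes as the lever's. The vertical bore goes right through the hub: a cross of four grooves reaching 18.5 mm from its axis, three 12 mm wide, the one pointing along +x (to the knob) 20 mm wide, so it fits the spindle one way round only.
- spindle_seat (a point): On the vertical steel spindle's axis, at the top of its 54 mm flange, 174 mm above the table; turns with it. Above it stands a cross of four teeth, 26.5 mm high, tops rounded, reaching 17 mm from the axis: three 9 mm thick, the wide one, 17 mm, along this point's x (z up). Seated, the bore point is here and the lever's x along this x; play 1.5 mm a side, 0.09 rad in turn.
- spindle (a joint): Turn of the spindle, rad, growing counter-clockwise from above; the wide tooth points to the press's x direction plus (pi - 0.9 + this value). Starts at 0 to 0.7 and stays where left (friction about 0.25 N m); lowers the platen 8 mm per rad. The stop pin stops the seated lever at about 1.6 (the spindle then reads 1.5 to 1.6, because of the play).
- press: Fixed bench press: green base 170 x 220 x 22 mm (x, y, z), two steel columns, green crossbeam 84 x 216 mm with its top 160 mm above the table (two nuts on it rise to 166 mm), the spindle in its middle. Origin: centre of its underside, under the spindle's axis; x points away from the operator, z up. Place and yaw vary, left or right of the mat.
- stop_pin (a point): Top centre of the upright steel stop pin, 10 mm across, on a lug of the crossbeam, 106 mm from the spindle's axis; its top is 206 mm above the table. The lever's arm swings against it counter-clockwise; the lever then points to the press's x direction plus pi + 0.7.
- mat: Thin grey cutting mat 380 x 360 x 1 mm, fixed, on the table; origin at its centre underneath.
- spare_lever: Another lever like it that does not fit: smaller, 166 mm long and 24 mm high, with a plain round bore in an eight-sided hub 46 mm across. Origin midway on its underside. Lies beside the press lever, about 88 mm away. Not to be moved.
- brayer: Ink roller with a wooden handle, 150 mm long, 100 mm wide at the roller, 34 mm high, on the other side of the press lever. Origin on its underside near the middle; x from handle to roller. Not to be moved.
- gouge: Wooden-handled lino gouge 115 mm long, 26 mm high, lying across beyond the press lever's hub. Origin on its underside near the middle. Not to be moved.
- lino_block: Loose wooden block 76 x 100 x 22 mm in front of the press. Origin at the centre of its underside. Not to be moved.
- ink_tin: Round metal tin 68 mm across, 62 mm high, behind the press. Origin at the centre of its underside. Not to be moved.
- solvent_bottle: Amber bottle 60 mm across, 200 mm high, standing behind the gap between mat and press. Origin at the centre of its underside. Not to be moved.

How it is judged:
By the outcome, as a careful person would: the job done as asked, in the order asked, and still so for the second after the job is handed in, with the robot touching nothing.
It also fails if it takes over 54 s, if anything falls off the work surface, if the arm or the gripper's body presses on something with over 40 N, if the wrist force passes 120 N, or if a joint passes its speed limit or range.

## Working session

There is one attempt and no reset: what is moved stays moved. The work goes in short steps, Python scripts to look and compute and a tool call to move; the robot and the scene stay as the last step left them, time stands still between calls to the robot, and variables do not carry over. Pictures are saved under pics/ and viewed, and the job is handed in when it is done.

Besides the shell and the picture viewer there is one more tool, called after "Emit:" as name(argument=value, ...), one argument or row to a line, values as JSON. apply_moves: Moves the arm, as the interface text tells. Its arguments: {"type":"object","properties":{"plan":{"type":"array","items":{"type":"object","properties":{"tx":{"type":"number"},"ty":{"type":"number"},"tz":{"type":"number"},"yaw":{"type":"number"},"grip":{"type":"number"}}}},"force":{"type":"number"}},"required":["plan"]}

```bash
ls; mkdir -p pics
cat > h.py <<'E'
import numpy as np, cv2
from cell import robot
def cal(n):
    c=robot.get_calibration(n); return np.array(c["camera_matrix"]),np.array(c["R"]),np.array(c["t"]).ravel()
def cloud(n,d):
    K,R,t=cal(n); v,u=np.mgrid[0:480,0:640]
    p=np.stack([(u-K[0,2])/K[0,0]*d,(v-K[1,2])/K[1,1]*d,d],-1)
    return (p-t)@R
def onplane(n,px,z):
    K,R,t=cal(n); r=R.T@np.linalg.inv(K)@np.array([px[1],px[0],1.]); o=-R.T@t
    return o+r*(z-o[2])/r[2]
def proj(n,X):
    K,R,t=cal(n); p=K@(R@np.array(X)+t); return p[:2]/p[2]
E
python3 - <<'E'
from h import *
for n in("side","top"):
    p,d=robot.read_camera(n); cv2.imwrite(f"pics/{n}0.png",p[:,:,::-1]); np.savez(f"{n}0.npz",p=p,d=d)
    K,R,t=cal(n); print(n,K.round(1).tolist(),(-R.T@t).round(3),R.round(2).tolist())
print(robot.observe())
for l in ["lever","lever_bore","spindle_seat","stop_pin","press","mat","spare_lever","brayer","solvent_bottle"]:
  for n in("top","side"):
    print(l,n,[(np.round(x["pixel"],1).tolist(),round(x["confidence"],2)) for x in robot.tip_of(l,n)[:3]])
E
```

```text
pics
side [[517.6, 0.0, 324.6], [0.0, 517.6, 234.7], [0.0, 0.0, 1.0]] [0.028 0.66  0.745] [[-0.79, -0.62, 0.02], [-0.38, 0.45, -0.81], [0.49, -0.65, -0.58]]
top [[593.1, 0.0, 318.0], [0.0, 593.1, 240.3], [0.0, 0.0, 1.0]] [0.371 0.006 1.141] [[-0.01, -1.0, 0.03], [-0.99, 0.01, -0.16], [0.16, -0.03, -0.99]]
{'time': 0.1, 'qpos': array([-1.28401718e+00,  3.42677172e-01,  1.52491292e+00,  1.16779053e-05,
        1.27542939e+00, -1.45976842e-01]), 'qvel': array([-0.00132255, -0.00254956, -0.00294453,  0.00041142, -0.00248159,
        0.00032963]), 'joint_efforts': array([ 1.96945803e-03, -4.32005596e+01, -2.44693422e+01,  7.20109977e-02,
        5.26229572e-02, -5.52396511e-05]), 'tool_pos': array([ 0.22010078, -0.47622925,  0.22610494]), 'tool_rot': array([-3.14018263e+00, -2.18592719e-04,  4.32752423e-01]), 'contact_force': array([-0.49230344,  0.16688458, -0.38763247]), 'torque': array([-0.05638931,  0.01031235,  0.05136932]), 'opening': 0.09203952477417256}
lever top [([263.4, 408.5], 0.68)]
lever side [([250.0, 377.4], 0.88)]
lever_bore top [([271.8, 371.8], 0.73)]
lever_bore side [([264.8, 372.2], 0.96)]
spindle_seat top [([243.6, 175.8], 0.86)]
spindle_seat side [([277.9, 250.6], 0.6)]
stop_pin top [([297.5, 213.0], 0.64), ([270.5, 371.6], 0.2)]
stop_pin side [([268.5, 315.5], 0.78)]
press top [([217.5, 401.5], 0.7)]
press side []
mat top [([268.5, 406.8], 0.55)]
mat side [([250.7, 381.1], 0.92)]
spare_lever top [([217.5, 399.8], 0.74)]
spare_lever side [([235.7, 345.3], 0.72)]
brayer top [([315.8, 422.3], 0.78)]
brayer side [([259.4, 424.5], 0.69)]
solvent_bottle top [([169.2, 307.3], 0.7), ([218.2, 400.4], 0.55), ([295.3, 212.1], 0.53)]
solvent_bottle side [([255.6, 263.1], 0.75)]
```

View pics/top0.png

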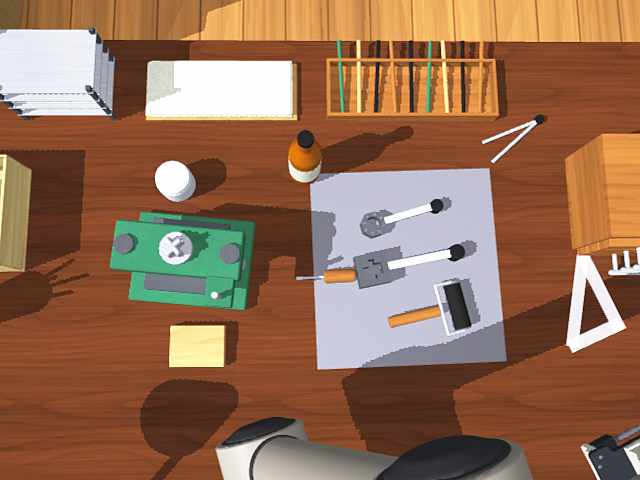

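View pics/side0.png

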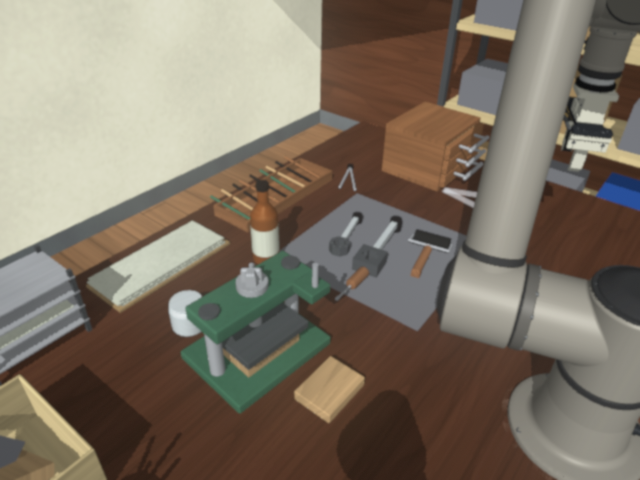

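The top view shows the lever hub near (269,373), its knob near (253,457), the spindle cross near (246,176) and the stop pin near (295,216). The gouge lies left of the hub. Next I'll zoom in and measure with depth.

Run:
```python
from h import *
T=np.load("top0.npz"); p=T["p"];d=T["d"]
a=cv2.resize(p[205:315,100:260],None,fx=5,fy=5,interpolation=cv2.INTER_CUBIC)
b=cv2.resize(p[220:320,330:480],None,fx=5,fy=5,interpolation=cv2.INTER_CUBIC)
cv2.imwrite("pics/za.png",a[:,:,::-1]);cv2.imwrite("pics/zb.png",b[:,:,::-1])
C=cloud("top",d)
def st(m,name):
    q=C[m]; print(name,len(q),np.median(q,0).round(4)); return q
# lever: use outlines
for l in["lever","press","lever_bore","spindle"]:
    for o in robot.outline_of(l,"top")[:2]:
        m=o["region"]; print(l,o["confidence"],m.sum(),np.round(o["pixel"],1)); np.save(f"m_{l}.npy",m) if o is not None else 0
        q=C[m&(d>0)]; print(np.percentile(q,[2,50,98],axis=0).round(3).tolist())
# plane checks
for n,px in [("mat",(350,380)),("table",(380,290)),("beam",(262,200)),("block",(345,197))]:
    print(n,C[px].round(4))
S=np.load("side0.npz"); Cs=cloud("side",S["d"])
for n,px in [("mat",(230,320)),("table",(440,300)),("beam",(320,225)),("block",(380,330))]: print("side",n,Cs[px].round(4))
for n,z,px in [("seat",.174,(243.6,175.8)),("pin",.206,(297.5,213)),("bore",.001,(271.8,371.8)),("lever",.001,(263.4,408.5))]: print(n,onplane("top",px,z).round(4))
for n,z,px in [("seat",.174,(277.9,250.6)),("pin",.206,(268.5,315.5)),("bore",.001,(264.8,372.2)),("lever",.001,(250,377.4))]: print("side",n,onplane("side",px,z).round(4))
```

```text
lever 0.84 1548 [259.5 383. ]
[[0.464, -0.297, 0.002], [0.508, -0.152, 0.034], [0.531, -0.098, 0.038]]
press 0.92 11476 [258.5 185.4]
[[0.428, 0.104, 0.019], [0.5, 0.202, 0.159], [0.596, 0.314, 0.198]]
lever_bore 0.84 1696 [264.3 385.9]
[[0.462, -0.301, 0.001], [0.508, -0.153, 0.033], [0.535, -0.099, 0.038]]
lever_bore 0.21 1453 [155.4 305.7]
[[0.664, -0.031, 0.005], [0.68, -0.003, 0.131], [0.713, 0.024, 0.202]]
spindle 0.92 901 [249.4 172.5]
[[0.49, 0.185, 0.161], [0.512, 0.207, 0.176], [0.538, 0.236, 0.203]]
mat [ 0.3427 -0.145   0.0038]
table [ 0.2892  0.0255 -0.0005]
beam [0.4932 0.1708 0.1613]
block [0.3561 0.1969 0.0202]
side mat [ 0.6703 -0.1721  0.0016]
side table [0.3367 0.2993 0.002 ]
side beam [0.4954 0.2918 0.1606]
side block [0.3607 0.1911 0.0242]
seat [0.5223 0.2087 0.174 ]
pin [0.4315 0.1419 0.206 ]
bore [ 0.4917 -0.1335  0.001 ]
lever [ 0.5076 -0.2055  0.001 ]
side seat [0.5241 0.2051 0.174 ]
side pin [0.4316 0.1465 0.206 ]
side bore [ 0.4939 -0.1415  0.001 ]
side lever [ 0.5153 -0.1958  0.001 ]
```

View pics/za.png

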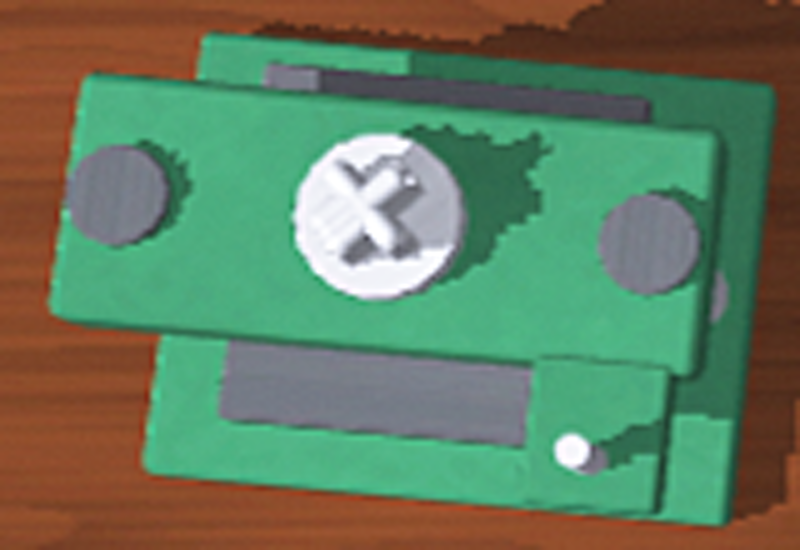

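View pics/zb.png

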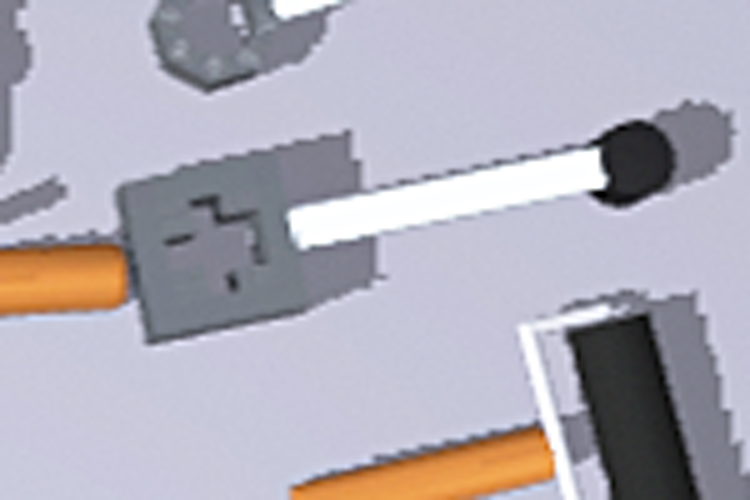

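Run:
```python
from h import *
T=np.load("top0.npz"); p=T["p"]; S=np.load("side0.npz")["p"]
a=cv2.resize(p[228:266,155:197],None,fx=14,fy=14,interpolation=cv2.INTER_CUBIC)
b=cv2.resize(S[258:300,230:274],None,fx=14,fy=14,interpolation=cv2.INTER_CUBIC)
a=cv2.convertScaleAbs(a,alpha=1.6,beta=-130)
cv2.imwrite("pics/sa.png",a[:,:,::-1]);cv2.imwrite("pics/sb.png",b[:,:,::-1])
```

```text
(no output)
```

View pics/sa.png

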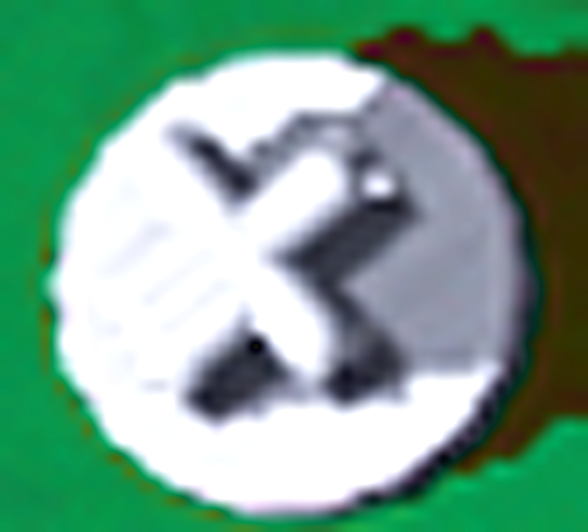

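View pics/sb.png

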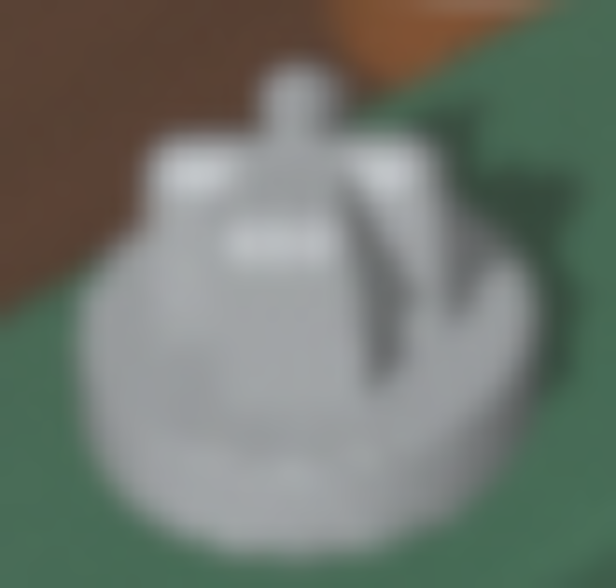

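```bash
cat >> h.py <<'E'
def tf(x,y,a,pts):
    pts=np.array(pts,float); c,s=np.cos(a),np.sin(a)
    return np.stack([x+c*pts[:,0]-s*pts[:,1],y+s*pts[:,0]+c*pts[:,1],pts[:,2]],1)
def box(x0,x1,y0,y1,z0,z1):
    t=[(x0,y0),(x1,y0),(x1,y1),(x0,y1)]
    return [[(*q,z0) for q in t+t[:1]],[(*q,z1) for q in t+t[:1]]]
def circ(cx,cy,r,z): 
    a=np.linspace(0,2*np.pi,41); return [(cx+r*np.cos(t),cy+r*np.sin(t),z) for t in a]
def lever_lines(z0): # bore-centred
    L=box(-.03,.03,-.03,.03,z0,z0+.034)+[box(.03,.15,-.007,.007,z0,z0+.032)[1]]+[circ(.165,0,.015,z0+.034)]
    return L
def cross(h,z0,reach,n,w):
    k=n/2; W=w/2
    o=[(reach,-W),(reach,W),(k,W),(k,k) ,(k,reach),(-k,reach),(-k,k),(-reach,k),(-reach,-k),(-k,-k),(-k,-reach),(k,-reach),(k,-W),(reach,-W)]
    return [(*q,z0+h) for q in o]
def draw(n,img,crop,f,lines,name,cols=None):
    r0,r1,c0,c1=crop
    im=cv2.resize(img[r0:r1,c0:c1],None,fx=f,fy=f,interpolation=cv2.INTER_CUBIC)[:,:,::-1].copy()
    for i,l in enumerate(lines):
        q=np.array([proj(n,X) for X in l]); q=(q-[c0,r0]+.5)*f-.5
        cv2.polylines(im,[np.round(q).astype(int)],False,(cols[i] if cols else (0,0,255)),1,cv2.LINE_AA)
    cv2.imwrite(name,im)
E
python3 - <<'E'
from h import *
T=np.load("top0.npz"); p=T["p"];d=T["d"];C=cloud("top",d)
S=np.load("side0.npz"); Cs=cloud("side",S["d"])
for nm,C_ in(("top",C),("side",Cs)):
    m=(C_[...,2]>.030)&(C_[...,2]<.040)&(np.hypot(C_[...,0]-.492,C_[...,1]+.137)<.05)
    q=C_[m][:,:2].astype(np.float32); r=cv2.minAreaRect(q*1000); print(nm,m.sum(),r, q.mean(0))
    m=(C_[...,2]>.170)&(C_[...,2]<.178)&(np.hypot(C_[...,0]-.52,C_[...,1]-.207)<.035)
    print("flange",m.sum(),cv2.minEnclosingCircle((C_[m][:,:2]*1000).astype(np.float32)))
    m=(C_[...,2]>.192)&(np.hypot(C_[...,0]-.52,C_[...,1]-.207)<.035); q=C_[m]
    print("teeth",m.sum(),cv2.minEnclosingCircle((q[:,:2]*1000).astype(np.float32)))
bx,by,a=.494,-.137,-1.38
L=[tf(bx,by,a,l) for l in lever_lines(.001)]
draw("top",p,(220,320,330,480),5,L,"pics/l1.png")
draw("side",S["p"],(205,285,330,430),6,L,"pics/l1s.png")
E
```

```text
top 863 ((496.5052185058594, -142.7879638671875), (59.96455764770508, 86.21139526367188), 11.020787239074707) [ 0.49472678 -0.13407613]
flange 532 ((515.2761840820312, 210.51754760742188), 27.321239471435547)
teeth 261 ((515.326416015625, 210.5195770263672), 17.80732536315918)
side 500 ((498.45477294921875, -140.51612854003906), (62.372135162353516, 87.64812469482422), 10.271319389343262) [ 0.49562097 -0.13157761]
flange 338 ((516.4257202148438, 210.41278076171875), 27.548171997070312)
teeth 220 ((516.058349609375, 211.40518188476562), 17.95046615600586)
```

View pics/l1.png

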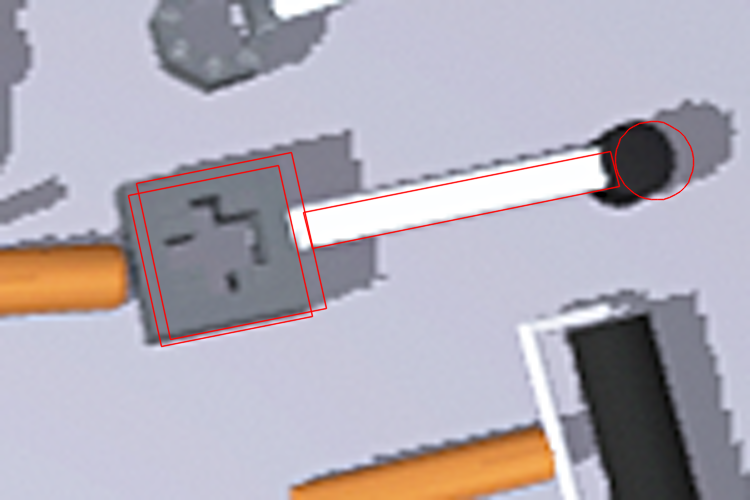

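View pics/l1s.png

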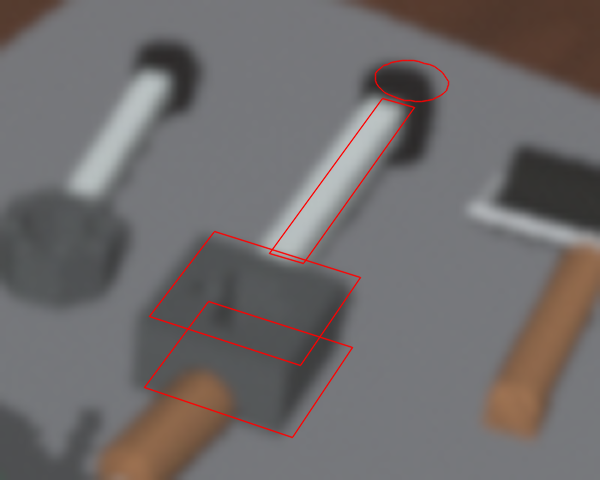

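Run:
```python
from h import *
T=np.load("top0.npz"); p=T["p"];S=np.load("side0.npz")
bx,by,a=.4955,-.1325,-1.375
L=[tf(bx,by,a,l) for l in lever_lines(.001)]
draw("top",p,(220,320,330,480),5,L,"pics/l2.png")
draw("side",S["p"],(205,285,330,430),6,L,"pics/l2s.png")
sx,sy=.5155,.2105
for k,s in enumerate((2.2,2.3)):
  L=[circ(sx,sy,.027,.174),tf(sx,sy,s,cross(.0265,.174,.017,.009,.017)),tf(sx,sy,s,cross(0,.174,.017,.009,.017))]
  cols=[(255,0,0),(0,0,255),(0,160,0)]
  draw("top",p,(225,270,150,200),10,L,f"pics/t{k}.png",cols); draw("side",S["p"],(255,303,228,276),10,L,f"pics/ts{k}.png",cols)
a=[np.hstack([cv2.imread(f"pics/t{k}.png")[:450,:480],cv2.imread(f"pics/ts{k}.png")[:450,:480]]) for k in(0,1)]
cv2.imwrite("pics/tt.png",cv2.resize(np.vstack(a),(640,600),interpolation=cv2.INTER_AREA))
```

```text
(no output)
```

View pics/l2.png

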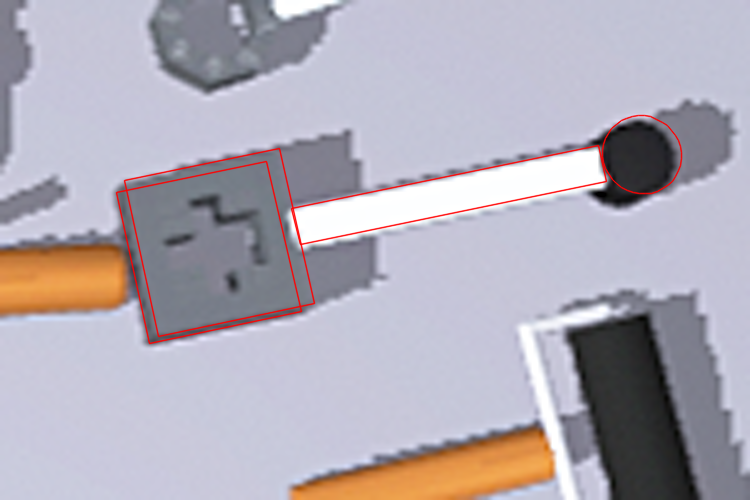

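View pics/l2s.png

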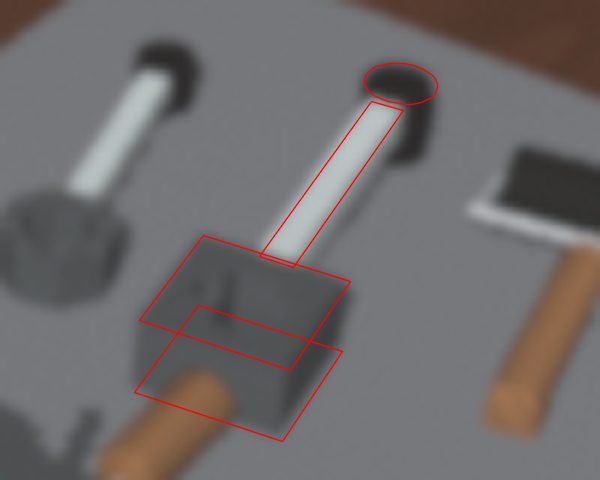

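View pics/tt.png

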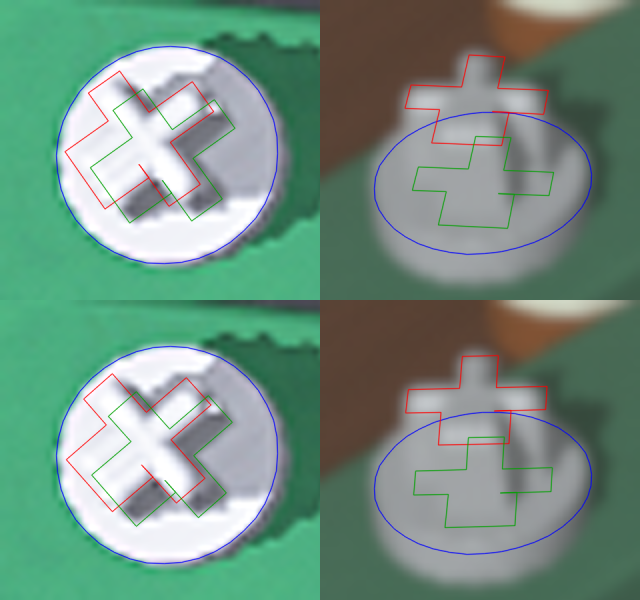

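Run:
```python
from h import *
p=np.load("top0.npz")["p"];p=cv2.convertScaleAbs(p,alpha=1.5,beta=-110)
sp=np.load("side0.npz")["p"];sp=cv2.convertScaleAbs(sp,alpha=2,beta=-130)
sx,sy=.5155,.2105
R=[]
for k,s in enumerate((2.2,2.26,2.32)):
  L=[tf(sx,sy,s,cross(.0265,.174,.017,.009,.017)),tf(sx,sy,s,cross(0,.174,.017,.009,.017))]
  cols=[(0,0,255),(0,160,0)]
  draw("top",p,(231,262,158,191),12,L,f"pics/u{k}.png",cols); draw("side",sp,(258,290,235,268),8,L,f"pics/us{k}.png",cols)
  R.append(np.vstack([cv2.imread(f"pics/u{k}.png")[:372,:264+100],cv2.imread(f"pics/us{k}.png")[:256,:264].copy().repeat(1,0) if 0 else cv2.copyMakeBorder(cv2.imread(f"pics/us{k}.png"),0,0,0,100,cv2.BORDER_CONSTANT)]))
im=np.hstack(R); print(im.shape); cv2.imwrite("pics/u.png",cv2.resize(im,None,fx=.73,fy=.73,interpolation=cv2.INTER_AREA))
```

```text
(628, 1092, 3)
```

View pics/u.png

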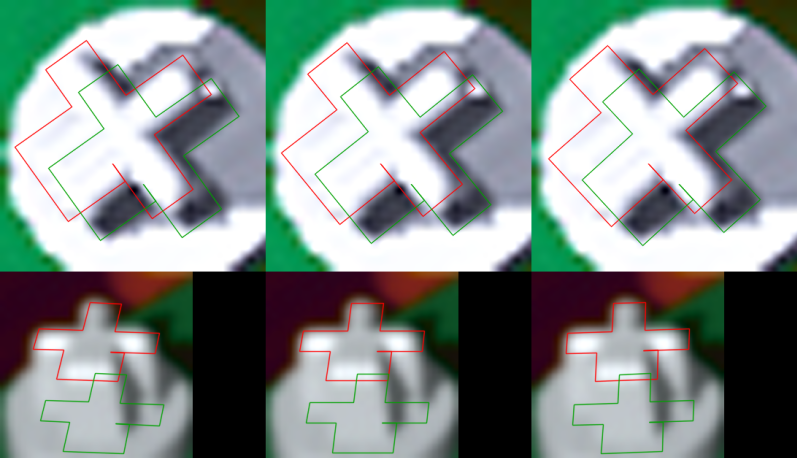

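Emit:
apply_moves(
  plan=[
    {"tx":0.04,"ty":-0.02,"tz":0,"yaw":0.15,"grip":0.56},
    {"tx":0.08,"ty":-0.04,"tz":0,"yaw":0.3,"grip":0.56},
    {"tx":0.12,"ty":-0.06,"tz":0,"yaw":0.45,"grip":0.56},
    {"tx":0.16,"ty":-0.08,"tz":0,"yaw":0.6,"grip":0.56},
    {"tx":0.2,"ty":-0.1,"tz":0,"yaw":0.75,"grip":0.56},
    {"tx":0.24,"ty":-0.12,"tz":0,"yaw":0.9,"grip":0.56},
    {"tx":0.28,"ty":-0.14,"tz":0,"yaw":1.05,"grip":0.56},
    {"tx":0.32,"ty":-0.16,"tz":0,"yaw":1.2,"grip":0.56},
  ],
)

```text
time: 2.2
tool_pos: [0.4444, -0.1959, 0.2269]
tool_rot: [-3.142, -0.001, -0.772]
contact_force: [0.8, 0.3, -0.3]
opening: 0.0718
```

```bash
cat >> h.py <<'E'
def state():
    o=robot.observe(); print("t",round(o["time"],2),"pos",o["tool_pos"].round(4),"rot",o["tool_rot"].round(4),"q",o["qpos"].round(3),"F",o["contact_force"].round(1),"M",o["torque"].round(2),"open",round(o["opening"],4)); return o
def goto(x,y,z,yaw):
    o=state(); w=o["tool_rot"][2]; d=np.array([x,y])-o["tool_pos"][:2]
    print("tx %.4f ty %.4f tz %.4f yaw %.4f"%(d[0]*np.cos(w)+d[1]*np.sin(w),d[0]*np.sin(w)-d[1]*np.cos(w),o["tool_pos"][2]-z,-((yaw-w+np.pi)%(2*np.pi)-np.pi)))
E
python3 -c "
from h import *
goto(.4955,-.1325,.1,-1.375)"
```

```text
t 2.2 pos [ 0.4444 -0.1959  0.2269] rot [-3.1416e+00 -5.0000e-04 -7.7220e-01] q [-0.573  0.27   1.628 -0.     1.244  1.77 ] F [ 0.8  0.3 -0.3] M [0.11 0.05 0.01] open 0.0718
tx -0.0077 ty -0.0811 tz 0.1269 yaw 0.6028
```

Emit:
apply_moves(
  plan=[
    {"tx":-0.0015,"ty":-0.016,"tz":0.02,"yaw":0.12},
    {"tx":-0.003,"ty":-0.032,"tz":0.04,"yaw":0.24},
    {"tx":-0.0045,"ty":-0.048,"tz":0.06,"yaw":0.36},
    {"tx":-0.006,"ty":-0.065,"tz":0.09,"yaw":0.48},
    {"tx":-0.0077,"ty":-0.0811,"tz":0.12,"yaw":0.6028},
    {"tx":-0.0077,"ty":-0.0811,"tz":0.1269,"yaw":0.6028},
    {"tx":-0.0077,"ty":-0.0811,"tz":0.1269,"yaw":0.6028},
  ],
)

```text
schema error: expected keys tx, ty, tz, yaw, grip
```

Run:
```python
from h import *
goto(.4955,-.1325,.008,-1.375)
for n in("top","side"):
    p,d=robot.read_camera(n); cv2.imwrite(f"pics/{n}1.png",p[:,:,::-1])
    L=[tf(.4955,-.1325,-1.375,l) for l in lever_lines(.001)]
    draw(n,p,(180,320,330,480) if n=="top" else (185,305,310,440),4,L,f"pics/a_{n}.png")
```

```text
t 2.2 pos [ 0.4444 -0.1959  0.2269] rot [-3.1416e+00 -5.0000e-04 -7.7220e-01] q [-0.573  0.27   1.628 -0.     1.244  1.77 ] F [ 0.8  0.3 -0.3] M [0.11 0.05 0.01] open 0.0718
tx -0.0077 ty -0.0811 tz 0.2189 yaw 0.6028
```

View pics/a_side.png

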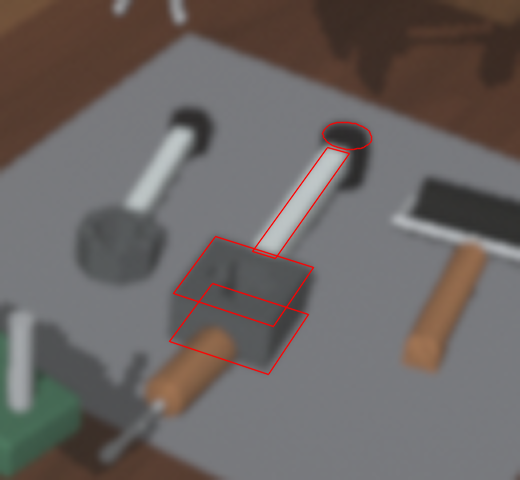

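View pics/a_top.png

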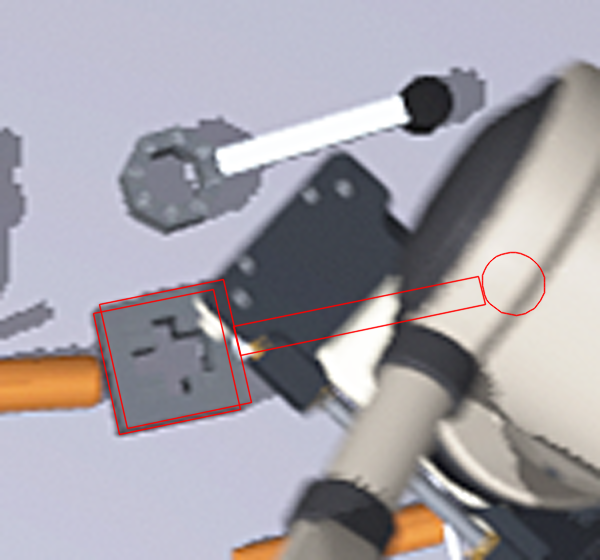

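Run:
```python
from h import *
p=np.load("top0.npz")["p"];d=np.load("top0.npz")["d"];S=np.load("side0.npz")
C=cloud("top",d);Cs=cloud("side",S["d"])
a=-1.375;B=np.array([.4955,-.1325])
for nm,c in(("top",C),("side",Cs)):
    m=(c[...,2]>.008)&(c[...,2]<.03)
    q=c[m]; r=q[:,:2]-B; u=r@[np.cos(a),np.sin(a)]; v=r@[-np.sin(a),np.cos(a)]
    for lo in(-.03,-.015,-.01,-.005,0,.005,.01,.02):
        k=(u>=lo)&(u<lo+.005)&(v>.036)&(v<.12); k2=(u>=lo)&(u<lo+.005)&(v<-.036)&(v>-.12)
        print(nm,lo,k.sum(),np.sort(v[k])[:3].round(4),"neg",np.sort(-v[k2])[:3].round(4))
c8=lambda x,y,z:[(x+.023/np.cos(np.pi/8)*np.cos(t),y+.023/np.cos(np.pi/8)*np.sin(t),z) for t in np.linspace(0,2*np.pi,9)+np.pi/8]
L=[tf(.571,-.137,-1.2,c8(0,0,z)) for z in(.001,.025)]
draw("top",p,(200,290,340,480),5,L,"pics/sp.png")
```

```text
top -0.03 0 [] neg [0.0598 0.1163]
top -0.015 0 [] neg [0.0666]
top -0.01 0 [] neg []
top -0.005 42 [0.0707 0.072  0.0721] neg []
top 0 49 [0.0671 0.0672 0.0681] neg [0.0957]
top 0.005 42 [0.0617 0.0623 0.0635] neg [0.095  0.0968 0.0972]
top 0.01 32 [0.0605 0.0608 0.0612] neg [0.0954 0.0958 0.0962]
top 0.02 31 [0.0618 0.0619 0.0619] neg [0.0629 0.0941 0.0945]
side -0.03 0 [] neg []
side -0.015 0 [] neg []
side -0.01 3 [0.0875 0.0894 0.0927] neg []
side -0.005 54 [0.0723 0.0745 0.0748] neg []
side 0 43 [0.0696 0.07   0.0703] neg []
side 0.005 44 [0.0641 0.0652 0.0659] neg [0.095  0.095  0.0962]
side 0.01 20 [0.0624 0.0627 0.0631] neg [0.0932 0.0935 0.0937]
side 0.02 15 [0.0639 0.064  0.0647] neg [0.0975 0.0996 0.1004]
```

View pics/sp.png

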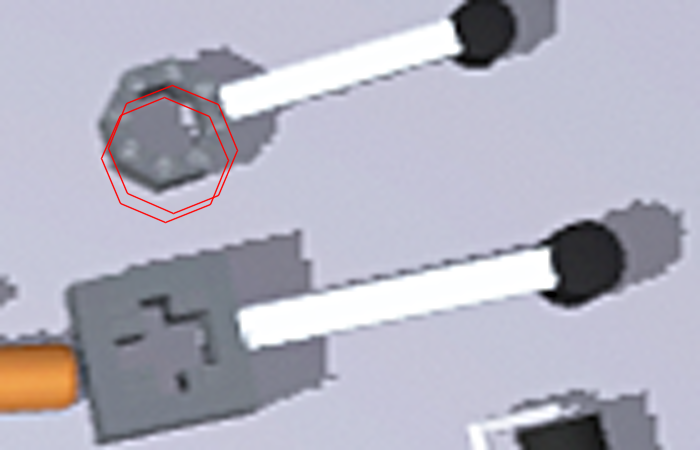

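Emit:
apply_moves(
  plan=[
    {"tx":-0.0015,"ty":-0.016,"tz":0.02,"yaw":0.12,"grip":0.55},
    {"tx":-0.003,"ty":-0.032,"tz":0.04,"yaw":0.24,"grip":0.55},
    {"tx":-0.0045,"ty":-0.048,"tz":0.06,"yaw":0.36,"grip":0.55},
    {"tx":-0.006,"ty":-0.065,"tz":0.09,"yaw":0.48,"grip":0.55},
    {"tx":-0.0077,"ty":-0.0811,"tz":0.12,"yaw":0.6028,"grip":0.55},
    {"tx":-0.0077,"ty":-0.0811,"tz":0.145,"yaw":0.6028,"grip":0.55},
    {"tx":-0.0077,"ty":-0.0811,"tz":0.15,"yaw":0.6028,"grip":0.55},
    {"tx":-0.0077,"ty":-0.0811,"tz":0.15,"yaw":0.6028,"grip":0.55},
  ],
)

```text
time: 3.3
tool_pos: [0.4944, -0.134, 0.0771]
tool_rot: [-3.141, -0.0, -1.37]
contact_force: [-0.8, -0.6, -0.7]
opening: 0.0714
```

Run:
```python
from h import *
goto(.4955,-.1325,.007,-1.375)
for n in("top","side"):
    p,d=robot.read_camera(n)
    L=[tf(.4955,-.1325,-1.375,l) for l in lever_lines(.001)]
    draw(n,p,(180,320,330,480) if n=="top" else (155,285,290,430),4,L,f"pics/b_{n}.png")
```

```text
t 3.3 pos [ 0.4944 -0.134   0.0771] rot [-3.1415e+00 -3.0000e-04 -1.3698e+00] q [-0.414  0.493  1.754 -0.     0.895  2.526] F [-0.8 -0.6 -0.7] M [ 0.11 -0.08 -0.02] open 0.0714
tx -0.0013 ty -0.0014 tz 0.0701 yaw 0.0052
```

View pics/b_side.png

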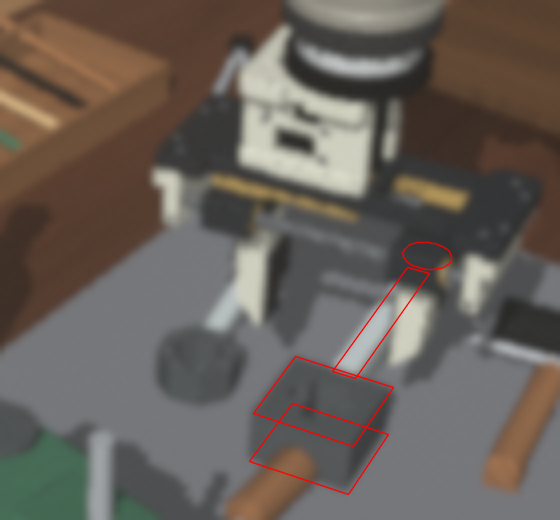

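Emit:
apply_moves(
  plan=[
    {"tx":-0.0013,"ty":-0.0014,"tz":0.02,"yaw":0.005,"grip":0.55},
    {"tx":-0.0013,"ty":-0.0014,"tz":0.04,"yaw":0.005,"grip":0.55},
    {"tx":-0.0013,"ty":-0.0014,"tz":0.055,"yaw":0.005,"grip":0.55},
    {"tx":-0.0013,"ty":-0.0014,"tz":0.065,"yaw":0.005,"grip":0.55},
    {"tx":-0.0013,"ty":-0.0014,"tz":0.069,"yaw":0.005,"grip":0.55},
    {"tx":-0.0013,"ty":-0.0014,"tz":0.069,"yaw":0.005,"grip":0.55},
  ],
)

```text
time: 4.15
tool_pos: [0.4956, -0.132, 0.0078]
tool_rot: [-3.141, -0.0, -1.375]
contact_force: [-0.0, 0.3, -0.3]
opening: 0.0712
```

Run:
```python
from h import *
goto(.4955,-.1325,.007,-1.375)
```

```text
t 4.15 pos [ 0.4956 -0.132   0.0078] rot [-3.1415e+00 -2.0000e-04 -1.3749e+00] q [-0.41   0.605  1.804 -0.     0.732  2.536] F [-0.   0.3 -0.3] M [ 0.17 -0.01 -0.03] open 0.0712
tx 0.0005 ty 0.0002 tz 0.0008 yaw 0.0001
```

Aligned within 0.5 mm. Close the gripper.

Emit:
apply_moves(
  plan=[
    {"tx":0,"ty":0,"tz":0,"yaw":0,"grip":0.3},
    {"tx":0,"ty":0,"tz":0,"yaw":0,"grip":0.2},
    {"tx":0,"ty":0,"tz":0,"yaw":0,"grip":0},
    {"tx":0,"ty":0,"tz":0,"yaw":0,"grip":0},
    {"tx":0,"ty":0,"tz":0,"yaw":0,"grip":0},
  ],
  force=50,
)

```text
time: 4.78
tool_pos: [0.4958, -0.132, 0.0082]
tool_rot: [-3.141, -0.001, -1.375]
contact_force: [-1.2, -0.3, 6.0]
opening: 0.0594
```

Run:
```python
from h import *
state()
```

```text
t 4.78 pos [ 0.4958 -0.132   0.0082] rot [-3.1408e+00 -6.0000e-04 -1.3750e+00] q [-0.41   0.604  1.804 -0.     0.732  2.536] F [-1.2 -0.3  6. ] M [ 0.17  0.05 -0.1 ] open 0.0594
```

Emit:
apply_moves(
  plan=[
    {"tx":0,"ty":0,"tz":-0.01,"yaw":0,"grip":0},
    {"tx":0,"ty":0,"tz":-0.03,"yaw":0,"grip":0},
    {"tx":0,"ty":0,"tz":-0.06,"yaw":0,"grip":0},
    {"tx":0,"ty":0,"tz":-0.1,"yaw":0,"grip":0},
    {"tx":0,"ty":0,"tz":-0.14,"yaw":0,"grip":0},
    {"tx":0,"ty":0,"tz":-0.19,"yaw":0,"grip":0},
    {"tx":0,"ty":0,"tz":-0.23,"yaw":0,"grip":0},
    {"tx":0,"ty":0,"tz":-0.25,"yaw":0,"grip":0},
  ],
)

```text
time: 5.78
tool_pos: [0.4954, -0.1318, 0.2598]
tool_rot: [-3.14, -0.001, -1.375]
contact_force: [-0.0, -0.0, -5.1]
opening: 0.0601
```

Run:
```python
from h import *
goto(.5155,.2105,.26,2.26)
p,d=robot.read_camera("side"); cv2.imwrite("pics/s3.png",p[:,:,::-1])
```

```text
t 5.78 pos [ 0.4954 -0.1318  0.2598] rot [-3.1402e+00 -1.0000e-03 -1.3749e+00] q [-0.41   0.294  1.501 -0.     1.345  2.536] F [-0.  -0.  -5.1] M [0.2  0.01 0.02] open 0.0601
tx -0.3318 ty -0.0864 tz -0.0002 yaw 2.6483
```

View pics/s3.png

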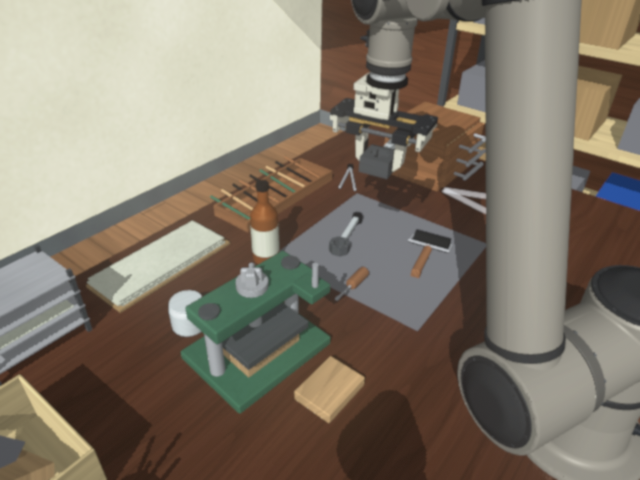

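Emit:
apply_moves(
  plan=[
    {"tx":-0.015,"ty":-0.004,"tz":0,"yaw":-0.17,"grip":0},
    {"tx":-0.03,"ty":-0.008,"tz":0,"yaw":-0.34,"grip":0},
    {"tx":-0.05,"ty":-0.012,"tz":0,"yaw":-0.51,"grip":0},
    {"tx":-0.07,"ty":-0.016,"tz":0,"yaw":-0.68,"grip":0},
    {"tx":-0.09,"ty":-0.022,"tz":0,"yaw":-0.85,"grip":0},
    {"tx":-0.11,"ty":-0.028,"tz":0,"yaw":-1.02,"grip":0},
    {"tx":-0.13,"ty":-0.034,"tz":0,"yaw":-1.19,"grip":0},
    {"tx":-0.15,"ty":-0.04,"tz":0,"yaw":-1.36,"grip":0},
  ],
)

```text
time: 6.82
tool_pos: [0.5045, 0.0238, 0.2563]
tool_rot: [-3.141, 0.003, -0.009]
contact_force: [-0.9, -0.7, -5.5]
opening: 0.0597
```

Run:
```python
from h import *
goto(.5155,.2105,.26,2.26)
```

```text
t 6.83 pos [0.5045 0.0238 0.2563] rot [-3.1415  0.0032 -0.0093] q [-0.105  0.285  1.523 -0.     1.337  1.476] F [-0.9 -0.7 -5.5] M [0.05 0.1  0.04] open 0.0597
tx 0.0092 ty -0.1868 tz -0.0037 yaw -2.2693
```

Emit:
apply_moves(
  plan=[
    {"tx":0.001,"ty":-0.015,"tz":0,"yaw":-0.17,"grip":0},
    {"tx":0.002,"ty":-0.03,"tz":0,"yaw":-0.34,"grip":0},
    {"tx":0.003,"ty":-0.045,"tz":0,"yaw":-0.51,"grip":0},
    {"tx":0.004,"ty":-0.06,"tz":0,"yaw":-0.68,"grip":0},
    {"tx":0.005,"ty":-0.075,"tz":0,"yaw":-0.85,"grip":0},
    {"tx":0.006,"ty":-0.09,"tz":0,"yaw":-1.02,"grip":0},
    {"tx":0.007,"ty":-0.105,"tz":0,"yaw":-1.19,"grip":0},
    {"tx":0.008,"ty":-0.12,"tz":0,"yaw":-1.36,"grip":0},
  ],
)

```text
time: 7.82
tool_pos: [0.5144, 0.1433, 0.2562]
tool_rot: [-3.139, 0.001, 1.351]
contact_force: [0.0, 0.5, -5.6]
opening: 0.0596
```

Run:
```python
from h import *
goto(.5155,.2105,.26,2.26)
```

```text
t 7.83 pos [0.5144 0.1433 0.2562] rot [-3.1385e+00  1.4000e-03  1.3507e+00] q [ 0.128  0.339  1.445 -0.     1.36   0.348] F [ 0.   0.5 -5.6] M [-0.08 -0.11  0.04] open 0.0596
tx 0.0659 ty -0.0136 tz -0.0038 yaw -0.9093
```

Emit:
apply_moves(
  plan=[
    {"tx":0.011,"ty":-0.003,"tz":0,"yaw":-0.15,"grip":0},
    {"tx":0.022,"ty":-0.006,"tz":0,"yaw":-0.3,"grip":0},
    {"tx":0.033,"ty":-0.008,"tz":0,"yaw":-0.45,"grip":0},
    {"tx":0.044,"ty":-0.01,"tz":0,"yaw":-0.6,"grip":0},
    {"tx":0.055,"ty":-0.012,"tz":0,"yaw":-0.75,"grip":0},
    {"tx":0.066,"ty":-0.0136,"tz":0,"yaw":-0.91,"grip":0},
    {"tx":0.066,"ty":-0.0136,"tz":0,"yaw":-0.91,"grip":0},
    {"tx":0.066,"ty":-0.0136,"tz":0,"yaw":-0.91,"grip":0},
  ],
)

```text
time: 8.82
tool_pos: [0.5164, 0.2098, 0.2569]
tool_rot: [-3.14, -0.0, 2.252]
contact_force: [-0.2, -0.1, -5.5]
opening: 0.0594
```

Run:
```python
from h import *
goto(.5155,.2105,.22,2.26)
o=robot.observe(); x,y,z=o["tool_pos"]; w=o["tool_rot"][2]
for n in("top","side"):
    p,d=robot.read_camera(n); cv2.imwrite(f"pics/{n}4.png",p[:,:,::-1]); np.savez(f"{n}4.npz",p=p,d=d)
    L=[tf(x,y,w,l) for l in lever_lines(z-.007)]
    sx,sy,s=.5155,.2105,2.26
    L+=[circ(sx,sy,.027,.174),tf(sx,sy,s,cross(.0265,.174,.017,.009,.017))]
    draw(n,p,(160,320,90,270) if n=="top" else (160,310,190,330),4,L,f"pics/c_{n}.png")
```

```text
t 8.82 pos [0.5164 0.2098 0.2569] rot [-3.1399e+00 -3.0000e-04  2.2520e+00] q [ 0.249  0.382  1.379 -0.     1.382 -0.432] F [-0.2 -0.1 -5.5] M [-0.06 -0.17 -0.  ] open 0.0594
tx 0.0011 ty -0.0003 tz 0.0369 yaw -0.0080
```

View pics/c_top.png

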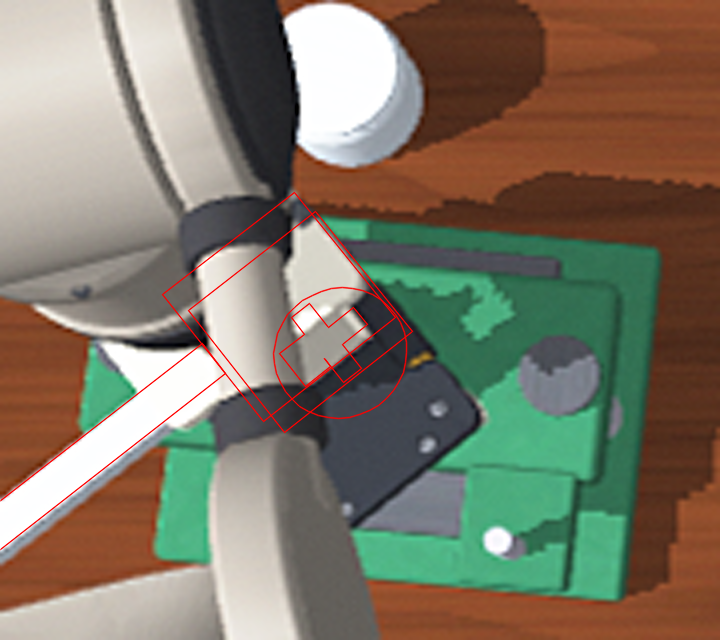

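View pics/c_side.png

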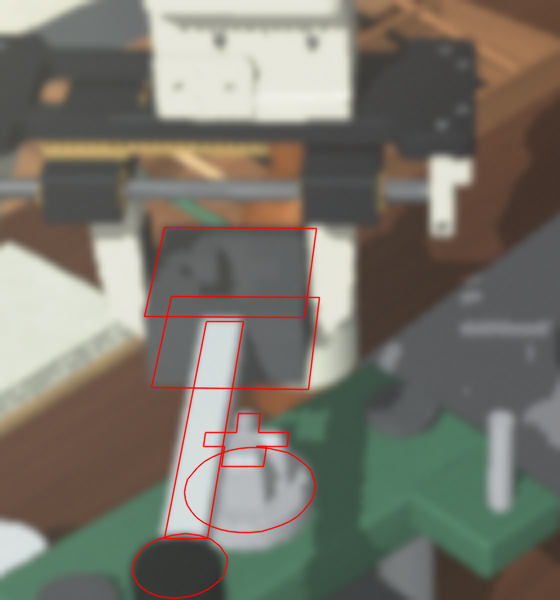

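Run:
```python
from h import *
x,y,z,w=.5164,.2098,.2569,2.252
p=cv2.convertScaleAbs(np.load("side4.npz")["p"],alpha=1.5,beta=-40)
L=[tf(x,y,w,l) for l in lever_lines(z-.007)]
s=2.26;sx,sy=.5155,.2105
L+=[circ(sx,sy,.027,.174),tf(sx,sy,s,cross(.0265,.174,.017,.009,.017))]
draw("side",p,(210,314,216,280),8,L,"pics/d.png")
im=cv2.imread("pics/d.png");cv2.imwrite("pics/d.png",cv2.resize(im,None,fx=.72,fy=.72))
draw("top",np.load("top4.npz")["p"],(220,300,50,150),7,L,"pics/dt.png")
```

```text
(no output)
```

View pics/d.png

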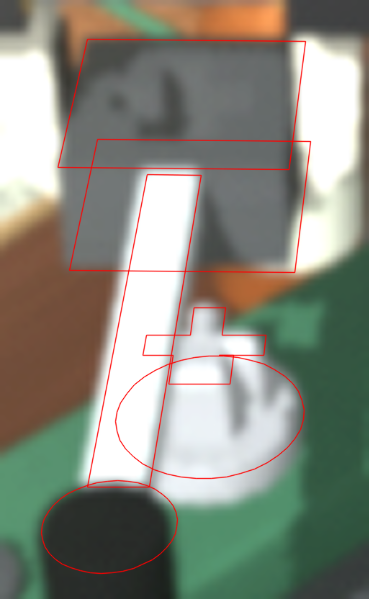

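View pics/dt.png

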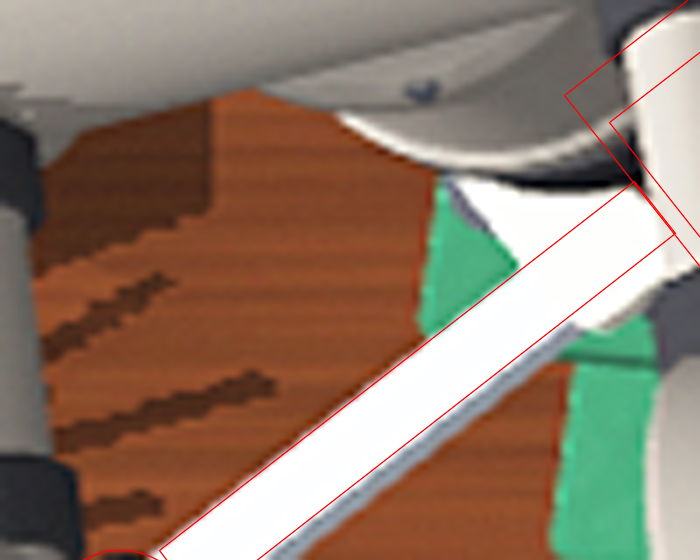

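Emit:
apply_moves(
  plan=[
    {"tx":0.001,"ty":0.0003,"tz":0.015,"yaw":-0.008,"grip":0},
    {"tx":0.001,"ty":0.0003,"tz":0.03,"yaw":-0.008,"grip":0},
    {"tx":0.001,"ty":0.0003,"tz":0.04,"yaw":-0.008,"grip":0},
    {"tx":0.001,"ty":0.0003,"tz":0.045,"yaw":-0.008,"grip":0},
    {"tx":0.001,"ty":0.0003,"tz":0.045,"yaw":-0.008,"grip":0},
    {"tx":0.001,"ty":0.0003,"tz":0.045,"yaw":-0.008,"grip":0},
  ],
)

```text
time: 9.68
tool_pos: [0.5167, 0.2113, 0.2132]
tool_rot: [3.141, 0.001, 2.263]
contact_force: [-1.1, 0.5, -5.3]
opening: 0.0598
```

Run:
```python
from h import *
goto(.515,.210,.181,2.265)
o=robot.observe();x,y,z=o["tool_pos"];w=o["tool_rot"][2]
p,d=robot.read_camera("side")
p=cv2.convertScaleAbs(p,alpha=1.5,beta=-40)
L=[tf(x,y,w,l) for l in lever_lines(z-.0072)]
s=2.26;sx,sy=.5155,.2105
L+=[circ(sx,sy,.027,.174),tf(sx,sy,s,cross(.0265,.174,.017,.009,.017))]
draw("side",p,(230,314,206,290),7,L,"pics/e.png")
```

```text
t 9.68 pos [0.5167 0.2113 0.2132] rot [3.1407e+00 5.0000e-04 2.2630e+00] q [ 0.251  0.413  1.454 -0.     1.274 -0.441] F [-1.1  0.5 -5.3] M [-0.06 -0.19  0.01] open 0.0598
tx 0.0001 ty -0.0022 tz 0.0322 yaw -0.0020
```

View pics/e.png

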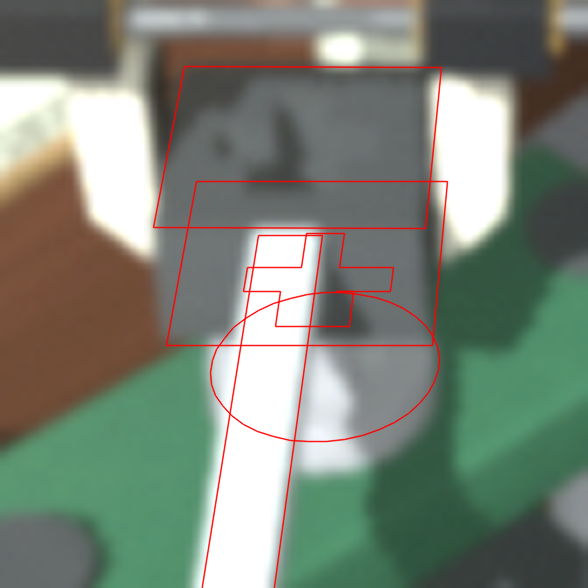

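Run:
```python
from h import *
P=[];W=[]
for i in range(8):
    o=robot.observe(); P.append(o["tool_pos"]);W.append(o["tool_rot"][2])
    p,d=robot.read_camera("top" if i else "side")
    if i==0: ps=p
P=np.array(P);print(P.round(4),np.round(W,4)); x,y,z=P.mean(0);w=np.mean(W);print(x,y,z,w)
np.savez("e.npz",ps=ps,pt=p)
L0=[tf(x,y,w,l) for l in lever_lines(z-.0072)]
draw("top",p,(160,320,30,230),4,L0,"pics/ft.png")
```

```text
[[0.5168 0.2113 0.2132]
 [0.5167 0.2113 0.2132]
 [0.5167 0.2113 0.2132]
 [0.5166 0.2113 0.2131]
 [0.5166 0.2113 0.213 ]
 [0.5165 0.2113 0.2129]
 [0.5165 0.2113 0.2128]
 [0.5165 0.2113 0.2128]] [2.263  2.263  2.263  2.263  2.2631 2.263  2.263  2.263 ]
0.5166010362797148 0.21129642331511053 0.21302200177714936 2.2630049053653734
```

View pics/ft.png

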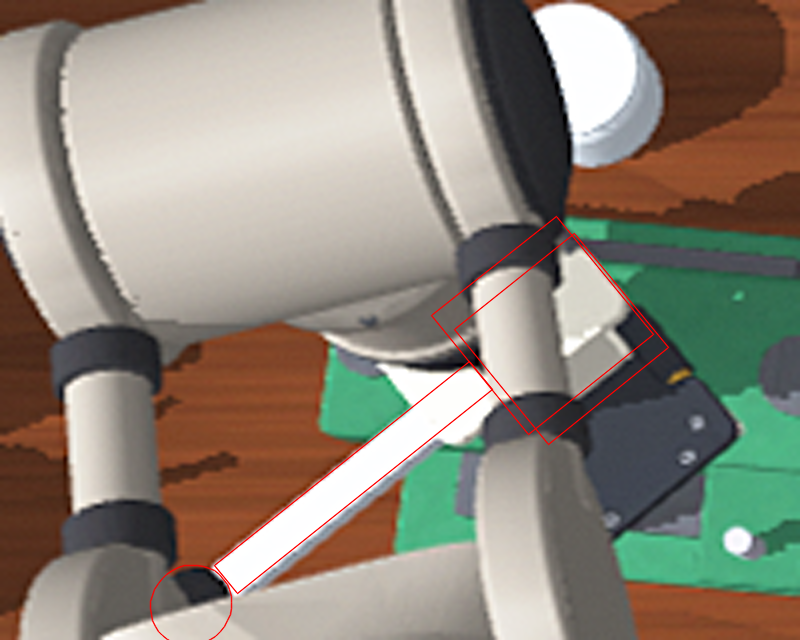

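Emit:
apply_moves(
  plan=[
    {"tx":0,"ty":-0.0018,"tz":0,"yaw":0,"grip":0},
    {"tx":0,"ty":-0.0018,"tz":0.002,"yaw":0,"grip":0},
    {"tx":0,"ty":-0.0018,"tz":0.003,"yaw":0,"grip":0},
    {"tx":0,"ty":-0.0018,"tz":0.004,"yaw":0,"grip":0},
    {"tx":0,"ty":-0.0018,"tz":0.005,"yaw":0,"grip":0},
    {"tx":0,"ty":-0.0018,"tz":0.006,"yaw":0,"grip":0},
    {"tx":0,"ty":-0.0018,"tz":0.007,"yaw":0,"grip":0},
  ],
)

```text
time: 11.0
tool_pos: [0.5151, 0.2101, 0.2056]
tool_rot: [-3.142, 0.0, 2.263]
contact_force: [-0.4, -0.7, -6.5]
opening: 0.0595
```

Run:
```python
from h import *
goto(.515,.210,.181,2.265)
```

```text
t 11.0 pos [0.5151 0.2101 0.2056] rot [-3.1416e+00  1.0000e-04  2.2630e+00] q [ 0.25   0.416  1.471 -0.     1.255 -0.443] F [-0.4 -0.7 -6.5] M [ 0.   -0.15 -0.03] open 0.0595
tx -0.0000 ty -0.0001 tz 0.0246 yaw -0.0020
```

Emit:
apply_moves(
  plan=[
    {"tx":0,"ty":0,"tz":0.001,"yaw":0,"grip":0},
    {"tx":0,"ty":0,"tz":0.002,"yaw":0,"grip":0},
    {"tx":0,"ty":0,"tz":0.003,"yaw":0,"grip":0},
    {"tx":0,"ty":0,"tz":0.004,"yaw":0,"grip":0},
  ],
)

```text
time: 11.5
tool_pos: [0.5151, 0.2101, 0.2016]
tool_rot: [-3.142, 0.0, 2.263]
contact_force: [0.0, -0.3, -5.6]
opening: 0.0599
```

Run:
```python
from h import *
goto(.515,.210,.181,2.265)
```

```text
t 11.5 pos [0.5151 0.2101 0.2016] rot [-3.1416e+00  1.0000e-04  2.2630e+00] q [ 0.25   0.42   1.477 -0.     1.245 -0.443] F [ 0.  -0.3 -5.6] M [-0.01 -0.15 -0.02] open 0.0599
tx -0.0000 ty -0.0001 tz 0.0206 yaw -0.0020
```

Emit:
apply_moves(
  plan=[
    {"tx":0,"ty":0,"tz":0.003,"yaw":0,"grip":0},
    {"tx":0,"ty":0,"tz":0.006,"yaw":0,"grip":0},
    {"tx":0,"ty":0,"tz":0.009,"yaw":0,"grip":0},
    {"tx":0,"ty":0,"tz":0.012,"yaw":0,"grip":0},
    {"tx":0,"ty":0,"tz":0.015,"yaw":0,"grip":0},
    {"tx":0,"ty":0,"tz":0.017,"yaw":0,"grip":0},
  ],
)

```text
time: 12.25
tool_pos: [0.515, 0.2101, 0.1845]
tool_rot: [-3.141, 0.0, 2.263]
contact_force: [-0.3, -0.3, -5.1]
opening: 0.0594
```

Run:
```python
from h import *
goto(.515,.210,.181,2.265)
```

```text
t 12.25 pos [0.515  0.2101 0.1845] rot [-3.1414e+00  1.0000e-04  2.2630e+00] q [ 0.25   0.435  1.502 -0.     1.204 -0.443] F [-0.3 -0.3 -5.1] M [-0.04 -0.18 -0.  ] open 0.0594
tx -0.0000 ty -0.0001 tz 0.0035 yaw -0.0020
```

Emit:
apply_moves(
  plan=[
    {"tx":0,"ty":0,"tz":0.001,"yaw":0,"grip":0},
    {"tx":0,"ty":0,"tz":0.002,"yaw":0,"grip":0},
    {"tx":0,"ty":0,"tz":0.003,"yaw":0,"grip":0},
    {"tx":0,"ty":0,"tz":0.0035,"yaw":0,"grip":0},
  ],
)

```text
time: 12.75
tool_pos: [0.5151, 0.2101, 0.1821]
tool_rot: [3.141, 0.0, 2.263]
contact_force: [-3.2, -0.5, 5.3]
opening: 0.0599
```

Run:
```python
from h import *
goto(.515,.210,.181,2.265)
```

```text
t 12.75 pos [0.5151 0.2101 0.1821] rot [3.1409e+00 5.0000e-04 2.2630e+00] q [ 0.25   0.437  1.506 -0.     1.198 -0.443] F [-3.2 -0.5  5.3] M [-0.26  0.57 -0.  ] open 0.0599
tx 0.0000 ty -0.0002 tz 0.0011 yaw -0.0020
```

Emit:
apply_moves(
  plan=[
    {"tx":0,"ty":0,"tz":0.0025,"yaw":0,"grip":0.2},
    {"tx":0,"ty":0,"tz":0.0025,"yaw":0,"grip":0.45},
    {"tx":0,"ty":0,"tz":0.0025,"yaw":0,"grip":0.45},
    {"tx":0,"ty":0,"tz":0.0025,"yaw":0,"grip":0.45},
  ],
)

```text
time: 13.25
tool_pos: [0.5152, 0.2102, 0.1786]
tool_rot: [3.141, 0.0, 2.263]
contact_force: [-0.4, -0.1, 0.1]
opening: 0.0666
```

Run:
```python
from h import *
o=state()
P,D=robot.read_camera("side"); p=cv2.convertScaleAbs(P,alpha=1.5,beta=-40)
x,y=.515,.2102
L=[tf(x,y,2.263,l) for l in lever_lines(.174)]
draw("side",p,(220,314,200,300),6,L,"pics/g.png")
C=cloud("side",D); q=C[250:262,240:258]; print(np.median(C[...,2][(np.hypot(C[...,0]-x,C[...,1]-y)<.025)&(C[...,2]>.15)&(C[...,2]<.23)]))
```

```text
t 13.25 pos [0.5152 0.2102 0.1786] rot [3.1413e+00 1.0000e-04 2.2629e+00] q [ 0.25   0.441  1.511 -0.     1.19  -0.443] F [-0.4 -0.1  0.1] M [ 0.03 -0.13 -0.01] open 0.0666
0.2085333380106277
```

View pics/g.png

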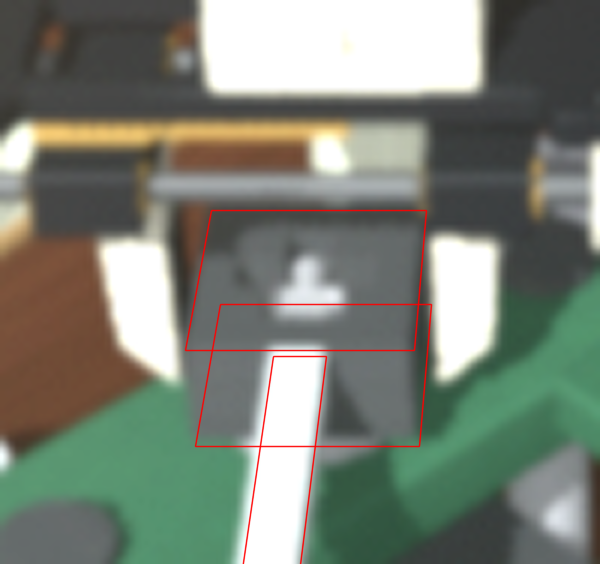

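Emit:
apply_moves(
  plan=[
    {"tx":0,"ty":0,"tz":0,"yaw":0,"grip":0.25},
    {"tx":0,"ty":0,"tz":0,"yaw":0,"grip":0},
    {"tx":0,"ty":0,"tz":0,"yaw":0,"grip":0},
    {"tx":0,"ty":0,"tz":0,"yaw":0,"grip":0},
  ],
  force=40,
)

```text
time: 13.8
tool_pos: [0.5151, 0.2101, 0.1785]
tool_rot: [-3.141, -0.0, 2.263]
contact_force: [1.1, 0.3, -2.6]
opening: 0.0599
```

Run:
```python
from h import *
state()
f=lambda x,y:(205+(y+.5)/5-.5,100+(x+.5)/5-.5)
a=onplane("top",f(117,195),.166);b=onplane("top",f(648,243),.166);pin=onplane("top",f(573,450),.206)
v=a-b; print("yaw",np.arctan2(v[1],v[0])-np.pi/2,(a+b)/2,np.linalg.norm(v)); 
r=pin-[.5155,.2105,.206]; print("pin",pin,np.hypot(*r[:2]),np.arctan2(r[1],r[0])+2*np.pi)
```

```text
t 13.8 pos [0.5151 0.2101 0.1785] rot [-3.1415 -0.      2.2629] q [ 0.25   0.441  1.511 -0.     1.19  -0.443] F [ 1.1  0.3 -2.6] M [ 0.1  -0.31 -0.06] open 0.0599
yaw -0.0980036796158994 [0.51550709 0.20960016 0.166     ] 0.17543062579316876
pin [0.4360205  0.14009021 0.206     ] 0.10618158428210012 3.866555083535192
```

Emit:
apply_moves(
  plan=[
    {"tx":0,"ty":0,"tz":0,"yaw":-0.05,"grip":0},
    {"tx":0,"ty":0,"tz":0,"yaw":-0.12,"grip":0},
    {"tx":0,"ty":0,"tz":0,"yaw":-0.2,"grip":0},
    {"tx":0,"ty":0,"tz":0,"yaw":-0.28,"grip":0},
  ],
)

```text
time: 14.3
tool_pos: [0.5158, 0.2096, 0.1785]
tool_rot: [3.141, 0.002, 2.545]
contact_force: [3.1, -1.4, -3.2]
opening: 0.0595
```

Run:
```python
from h import *
state()
```

```text
t 14.3 pos [0.5158 0.2096 0.1785] rot [3.1415e+00 1.5000e-03 2.5450e+00] q [ 2.490e-01  4.410e-01  1.510e+00 -1.000e-03  1.189e+00 -7.250e-01] F [ 3.1 -1.4 -3.2] M [-0.19 -0.71 -0.24] open 0.0595
```

Emit:
apply_moves(
  plan=[
    {"tx":0,"ty":0,"tz":0,"yaw":-0.08,"grip":0},
    {"tx":0,"ty":0,"tz":0,"yaw":-0.16,"grip":0},
    {"tx":0,"ty":0,"tz":0,"yaw":-0.24,"grip":0},
    {"tx":0,"ty":0,"tz":0,"yaw":-0.32,"grip":0},
    {"tx":0,"ty":0,"tz":0,"yaw":-0.4,"grip":0},
    {"tx":0,"ty":0,"tz":0,"yaw":-0.48,"grip":0},
    {"tx":0,"ty":0,"tz":0,"yaw":-0.56,"grip":0},
    {"tx":0,"ty":0,"tz":0,"yaw":-0.64,"grip":0},
  ],
)

```text
time: 15.3
tool_pos: [0.5162, 0.2094, 0.1786]
tool_rot: [-3.141, 0.002, -3.098]
contact_force: [4.8, -1.9, -4.4]
opening: 0.0599
```

Run:
```python
from h import *
goto(.5155,.2105,.1785,3.66)
```

```text
t 15.3 pos [0.5162 0.2094 0.1786] rot [-3.1405e+00  2.2000e-03 -3.0983e+00] q [ 0.249  0.441  1.51  -0.002  1.189 -1.365] F [ 4.8 -1.9 -4.4] M [-0.26 -0.99 -0.19] open 0.0599
tx 0.0007 ty 0.0011 tz 0.0001 yaw -0.4751
```

Emit:
apply_moves(
  plan=[
    {"tx":0,"ty":0,"tz":0,"yaw":-0.08,"grip":0},
    {"tx":0,"ty":0,"tz":0,"yaw":-0.16,"grip":0},
    {"tx":0,"ty":0,"tz":0,"yaw":-0.24,"grip":0},
    {"tx":0,"ty":0,"tz":0,"yaw":-0.32,"grip":0},
    {"tx":0,"ty":0,"tz":0,"yaw":-0.4,"grip":0},
    {"tx":0,"ty":0,"tz":0,"yaw":-0.46,"grip":0},
    {"tx":0,"ty":0,"tz":0,"yaw":-0.46,"grip":0},
  ],
)

```text
time: 16.18
tool_pos: [0.5163, 0.2092, 0.1785]
tool_rot: [-3.139, 0.001, -2.64]
contact_force: [4.6, -2.7, -4.4]
opening: 0.0599
```

Run:
```python
from h import *
goto(.5155,.2105,.1785,3.75)
for n,c in(("side",(210,330,210,350)),("top",(190,320,110,270))):
    p,d=robot.read_camera(n); draw(n,p,c,4,[],f"pics/h_{n}.png")
```

```text
t 16.18 pos [0.5163 0.2092 0.1785] rot [-3.1394e+00  1.4000e-03 -2.6402e+00] q [ 0.248  0.441  1.51  -0.002  1.189 -1.823] F [ 4.6 -2.7 -4.4] M [-0.3  -1.   -0.09] open 0.0599
tx 0.0001 ty 0.0015 tz 0.0000 yaw -0.1070
```

View pics/h_side.png

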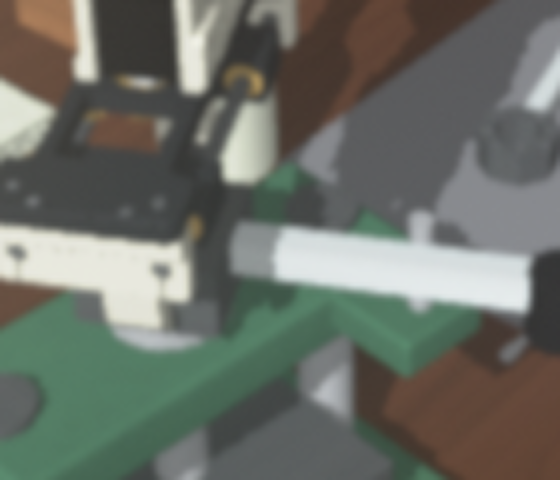

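View pics/h_top.png

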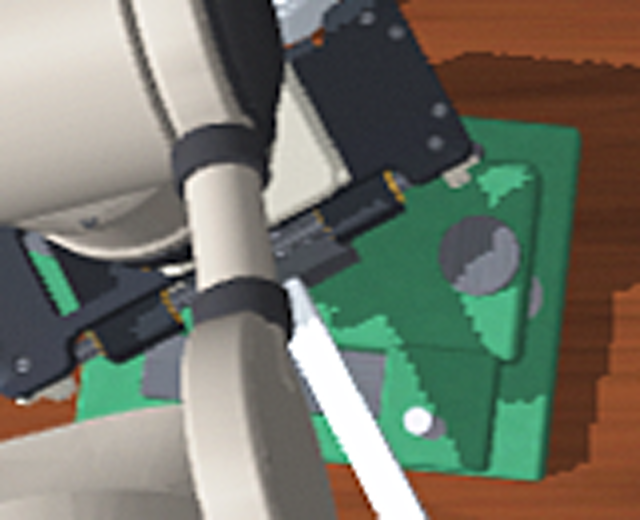

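Emit:
apply_moves(
  plan=[
    {"tx":0,"ty":0,"tz":0,"yaw":-0.03,"grip":0},
    {"tx":0,"ty":0,"tz":0,"yaw":-0.06,"grip":0},
    {"tx":0,"ty":0,"tz":0,"yaw":-0.08,"grip":0},
    {"tx":0,"ty":0,"tz":0,"yaw":-0.08,"grip":0},
  ],
)

```text
time: 16.77
tool_pos: [0.5163, 0.2092, 0.1786]
tool_rot: [-3.139, 0.001, -2.561]
contact_force: [4.9, -2.9, -3.9]
opening: 0.0599
```

Run:
```python
from h import *
goto(.5155,.2105,.1785,3.75)
```

```text
t 16.77 pos [0.5163 0.2092 0.1786] rot [-3.1392e+00  1.3000e-03 -2.5606e+00] q [ 0.248  0.441  1.51  -0.002  1.189 -1.903] F [ 4.9 -2.9 -3.9] M [-0.32 -1.   -0.17] open 0.0599
tx -0.0000 ty 0.0015 tz 0.0001 yaw -0.0274
```

Emit:
apply_moves(
  plan=[
    {"tx":0,"ty":0,"tz":0,"yaw":-0.01,"grip":0},
    {"tx":0,"ty":0,"tz":0,"yaw":-0.02,"grip":0},
    {"tx":0,"ty":0,"tz":0,"yaw":-0.03,"grip":0},
  ],
)

```text
time: 17.15
tool_pos: [0.5162, 0.2093, 0.1785]
tool_rot: [-3.14, 0.001, -2.532]
contact_force: [3.7, -2.5, -3.3]
opening: 0.0598
```

Run:
```python
from h import *
goto(.5155,.2105,.1785,3.75)
```

```text
t 17.15 pos [0.5162 0.2093 0.1785] rot [-3.1397e+00  1.2000e-03 -2.5316e+00] q [ 2.480e-01  4.410e-01  1.510e+00 -1.000e-03  1.189e+00 -1.932e+00] F [ 3.7 -2.5 -3.3] M [-0.22 -0.89 -1.13] open 0.0598
tx -0.0001 ty 0.0014 tz 0.0000 yaw 0.0016
```

Emit:
apply_moves(
  plan=[
    {"tx":0,"ty":0,"tz":0,"yaw":-0.005,"grip":0},
    {"tx":0,"ty":0,"tz":0,"yaw":-0.005,"grip":0.2},
    {"tx":0,"ty":0,"tz":0,"yaw":-0.005,"grip":0.5},
    {"tx":0,"ty":0,"tz":0,"yaw":0,"grip":0.5},
    {"tx":0,"ty":0,"tz":0,"yaw":0,"grip":0.5},
  ],
)

```text
time: 17.77
tool_pos: [0.5148, 0.2103, 0.1788]
tool_rot: [3.141, -0.0, -2.53]
contact_force: [-0.0, -1.1, 0.1]
opening: 0.0686
```

Run:
```python
from h import *
state()
for n,c in(("side",(210,330,210,350)),("top",(190,320,110,270))):
    p,d=robot.read_camera(n); draw(n,p,c,4,[tf(.5155,.2103,3.75,l) for l in lever_lines(.174)],f"pics/i_{n}.png")
```

```text
t 17.77 pos [0.5148 0.2103 0.1788] rot [ 3.1415e+00 -1.0000e-04 -2.5298e+00] q [ 0.25   0.44   1.511  0.     1.191 -1.933] F [-0.  -1.1  0.1] M [ 0.15 -0.06  0.02] open 0.0686
```

View pics/i_top.png

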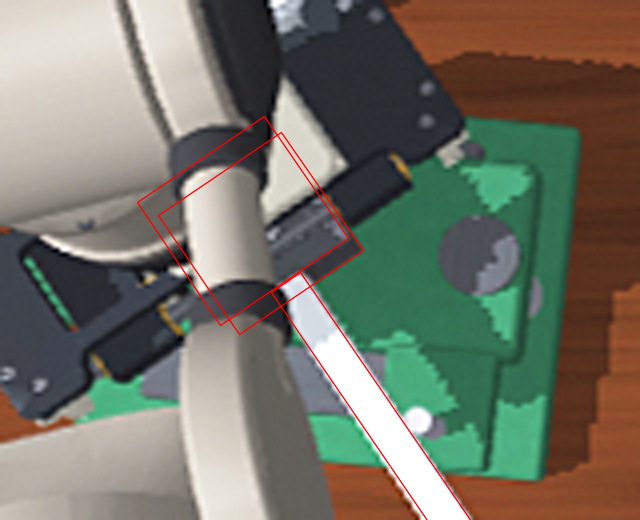

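Released, with the arm against the pin in view. Now I'll retreat straight up and look again.

Emit:
apply_moves(
  plan=[
    {"tx":0,"ty":0,"tz":0,"yaw":0,"grip":0.55},
    {"tx":0,"ty":0,"tz":-0.01,"yaw":0,"grip":0.55},
    {"tx":0,"ty":0,"tz":-0.03,"yaw":0,"grip":0.55},
    {"tx":0,"ty":0,"tz":-0.06,"yaw":0,"grip":0.55},
    {"tx":0,"ty":0,"tz":-0.1,"yaw":0,"grip":0.55},
    {"tx":0,"ty":0,"tz":-0.13,"yaw":0,"grip":0.55},
    {"tx":0,"ty":0,"tz":-0.15,"yaw":0,"grip":0.55},
  ],
)

```text
time: 18.75
tool_pos: [0.5153, 0.2102, 0.3313]
tool_rot: [-3.14, 0.003, -2.53]
contact_force: [0.1, 0.7, -0.1]
opening: 0.071
```

Emit:
apply_moves(
  plan=[
    {"tx":0.02,"ty":0.02,"tz":0,"yaw":0,"grip":0.55},
    {"tx":0.03,"ty":0.05,"tz":0,"yaw":0,"grip":0.55},
    {"tx":0.04,"ty":0.09,"tz":0,"yaw":0,"grip":0.55},
    {"tx":0.05,"ty":0.13,"tz":0,"yaw":0,"grip":0.55},
    {"tx":0.06,"ty":0.17,"tz":0,"yaw":0,"grip":0.55},
    {"tx":0.06,"ty":0.2,"tz":0,"yaw":0,"grip":0.55},
    {"tx":0.06,"ty":0.22,"tz":0,"yaw":0,"grip":0.55},
    {"tx":0.06,"ty":0.22,"tz":0,"yaw":0,"grip":0.55},
  ],
)

```text
time: 19.75
tool_pos: [0.3389, 0.3565, 0.3294]
tool_rot: [3.142, 0.001, -2.528]
contact_force: [-0.5, 0.8, -0.1]
opening: 0.071
```

Run:
```python
from h import *
state()
for n,c in(("side",(190,390,170,370)),("top",(190,320,110,270))):
    p,d=robot.read_camera(n); cv2.imwrite(f"pics/{n}9.png",p[:,:,::-1]); draw(n,p,c,3 if n=="side" else 4,[tf(.5155,.2103,3.75,l) for l in lever_lines(.174)],f"pics/j_{n}.png")
    C=cloud(n,d); print(n,np.median(C[...,2][(np.hypot(C[...,0]-.5155,C[...,1]-.2103)<.025)&(C[...,2]>.15)&(C[...,2]<.23)]))
```

```text
t 19.75 pos [0.3389 0.3565 0.3294] rot [ 3.1416e+00  9.0000e-04 -2.5279e+00] q [ 0.655  0.218  1.414 -0.     1.509 -1.53 ] F [-0.5  0.8 -0.1] M [ 0.17 -0.09 -0.03] open 0.071
side 0.20713877745026965
top 0.20701407504041486
```

View pics/j_top.png

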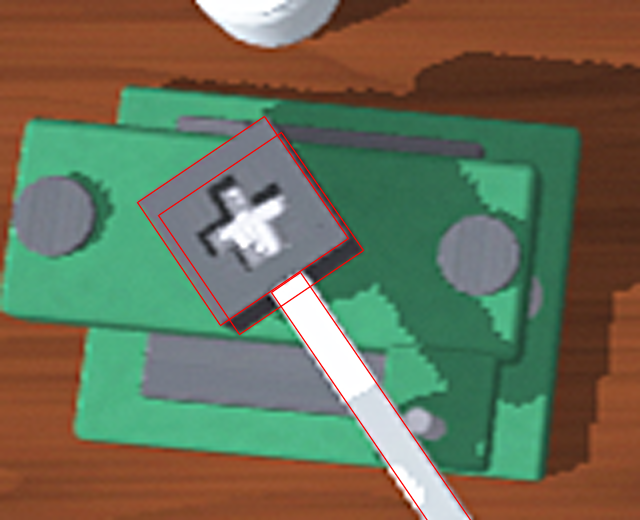

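View pics/j_side.png

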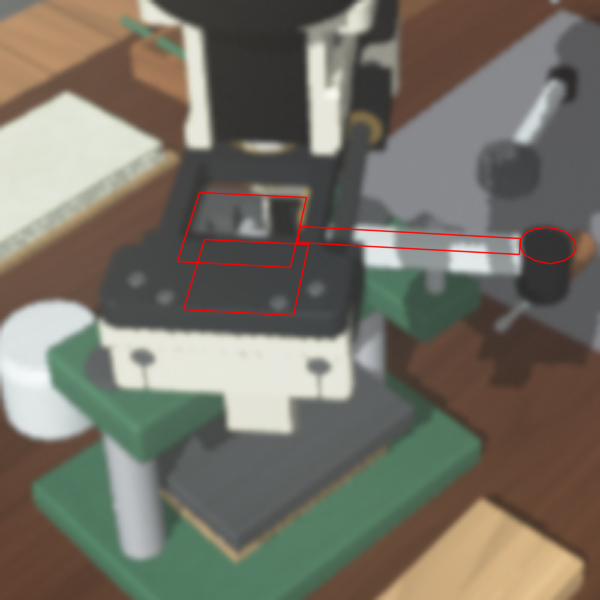

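View pics/top9.png

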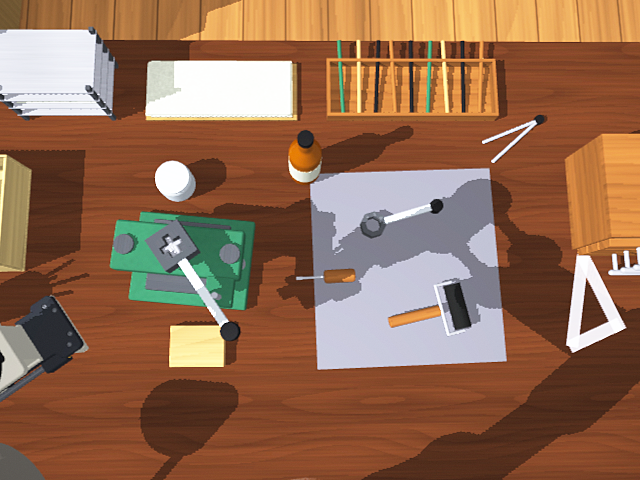

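Run:
```python
from h import *
a=cv2.imread("pics/top0.png").astype(int);b=cv2.imread("pics/top9.png").astype(int)
for l in["spare_lever","gouge","brayer","lino_block","ink_tin","solvent_bottle"]:
    r=robot.outline_of(l,"top")[:1]; print(l,[(np.round(x["pixel"],1),round(x["confidence"],2)) for x in r])
draw("top",cv2.imread("pics/top9.png")[:,:,::-1],(275,315,190,240),12,[],"pics/k.png")
```

```text
spare_lever [(array([215.9, 391.5]), 0.92)]
gouge [(array([281.1, 336.9]), 0.62)]
brayer [(array([314.1, 446.5]), 0.79)]
lino_block [(array([347.2, 195.3]), 0.92)]
ink_tin [(array([178.3, 171.8]), 0.83)]
solvent_bottle [(array([156.5, 304.7]), 0.98)]
```

View pics/k.png

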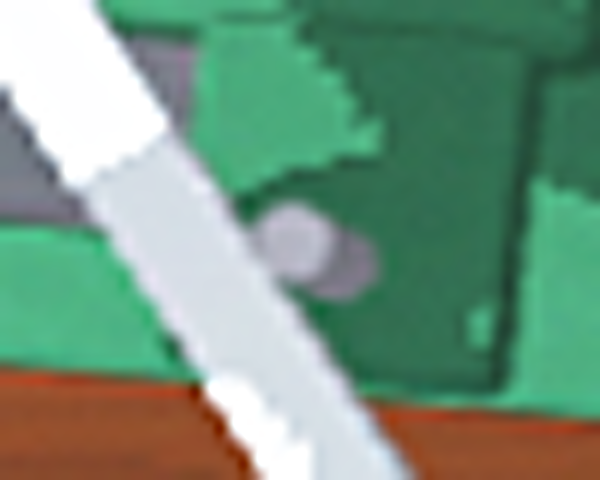

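The arm touches the pin in this close-up and the arm of the robot is clear, so I'm handing in.

```bash
python3 -c "
from h import *
print(robot.hand_in())"
```

```text
the job is handed in; nothing more can be done
None
```

The press lever is fitted on the spindle, swung against the stop pin and released, and the job is handed in at about 20 s on the robot's clock.

**What I did:** I gripped the lever by its hub and turned it to about 2.26 rad to match the wide tooth. I threaded it straight down with no contact until it reached the flange, released it so it settled, and gripped it again. Then I swung it counter-clockwise to about 3.75 rad, where the wrist torque jumped from about 0.2 to 1.1 N m against the pin. I let go and retreated upward and aside.

**Last checks:**
- **Seating:** the hub top measured about 207 mm, against 208 mm expected.
- **Stop pin:** the close-up from the top camera shows the arm against the pin.
- **Platen:** the side view shows it down on the printing block. I judged this by eye and did not read the spindle angle directly.
- **Other objects:** the spare lever, gouge, brayer, lino block, ink tin and bottle look the same as at the start. I compared the pictures by eye rather than measuring every one.
- **Forces:** the highest I read was about 7 N, including the lever's weight. I read it at the end of each move, not throughout.

**Disagreement:** before insertion the two cameras differed by 1 to 2 mm on the lever's sideways position. I used a compromise between them, and the lever went on without contact.

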